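Spring check of the two tilt plates of a twin embossing press

ROBOT

A 6-joint arm with a two-finger parallel gripper is mounted at the origin on the work surface. World frame = base frame: x ahead of the robot, y to its left, z up, the work surface at z = 0. Lengths are in mm, angles in rad, forces in N, time in s.
With the tool pointing down it reaches from about 350 to 875 mm from the base axis. Payload 4.2 kg.
Tool frame: the origin (TCP) lies midway between the tips of the shut fingers; the grasp point (between the pads) lies 19 mm behind it (arm.grip_point_offset is the distance from the TCP to the grasp point, in mm); z points along the fingers, x is the direction in which the jaws open and shut, and the axes are right-handed (so a half turn about z gives the same grasp; the last joint's range is limited). The gripper opens to 85 mm and grips with 20 to 120 N. Pads are 22 mm wide; open, the fingers measure 114 mm over their backs; the gripper's body (76 mm by 85 mm) begins 54 mm behind the grasp point. The pads swing forward as they close: fully open they stand 13 mm farther back than shut.
Start: joints at [-0.941, 0.385, 0.008, 0, -1.194, -0.259], TCP at [226.49, -582.496, 231.312] pointing down, gripper open.
Joint ranges: [-3.14, 3.14], [-1.21, 2.06], [-1.07, 1.41], [-3.16, 2.05], [-2.99, -0.16], [-3.1, 3.1]. Speed limits (rad/s): [2.79, 2.79, 3.14, 3.14, 3.14, 3.14].

INTERFACE

Orientations are given as a unit quaternion [x, y, z, w].
In Python, from bench import arm gives the robot as it stands.
- The arm moves only by the tool move_arm, never from a script. Its argument "targets" is a list of rows, each a list of 7 numbers: the shift along the tool's x, y, z in cm, then the turn, a rotation vector about the tool's x, y, z in degrees, then the closure in counts, from 0 (fully open) to 255 (shut). In form: [[x, y, z, wx, wy, wz, grip], ...]. A call has 1 to 20 rows; each row is the pose to reach, as a shift and turn from the pose commanded when the call began, along the tool's axes at that moment; what a row does not reach only later rows make up. A row lasts 1/8 s, in which the tool goes at most 62.5 mm and 10.7 degrees, less where a joint would pass 70% of its speed; a pose out of reach is approached as far as the arm can. A call with a gripper value outside its range is refused whole. The fingers move at their own pace and stop on an object; the grip force is fixed at half the most. Time passes only in rows, so rows that repeat a pose let the fingers close. It gives the time, the measured TCP pose, the force and the opening at its end, in the units of the state.
- arm.read_state(): the state, without advancing time (a new reading comes with each control period).
- arm.get_image(name): name is "scene" or "side" or "wrist"; returns (picture, depth): 480x640x3 uint8, blue, green, red; 480x640 float32, mm along the optical axis (not along the pixel's ray), 0 where there is no reading.
- arm.camera_params(name): a dict with "mtx" (3x3 intrinsics, pixels), "world_to_cam" (4x4, takes a point from world to camera coordinates); the wrist camera has in their place "mount" (4x4, takes a point from camera to tool coordinates, whose origin is the TCP and whose axes are the tool frame's). Camera axes: x right, y down, z forward; pixel columns grow to the right and rows downward; lengths in mm; the calibration is good to about 2 mm. The wrist camera is an equidistant fisheye: a pixel r from the principal point sees the ray r / f radians off the axis. A picture is of the moment at which its call begins: read the wrist's pose just before it. camera_params takes no time and is no camera call.
- arm.job_done(): hands the job in, once; it reports no verdict.
Trained networks look in the newest picture that a camera, given by its name, has taken for a name from the list of things; names that differ only in an ending like _2 or _b are one class to them, and where a whole thing is asked for, a point or a joint stands for the part that bears it (a point fixed in the world has none). Each returns a list of dicts, best first, with "score" (0 to 1); they miss things now and then, are a little off and sometimes report something else, mostly with a low value. They report only what shows in the picture. A call takes as long as a camera call.
- arm.search_frame(thing, camera): "bbox" ([left, top, right, bottom] in pixels, round what is visible of it).
- arm.tip_of(thing, camera): "uv" ([column, row] in pixels: a listed point, or the origin of a listed thing).
The state is a dict: "clock": time; "joints": joint angles; "joint_vel": joint speeds; "joint_efforts": joint torques, N m; "position": TCP position; "ee_rot": TCP orientation; "contact_force": force on the tool from outside, world axes, zero at the start; "wrist_torque": the same for the moment, N m; "gripper_width": finger opening in mm.
Only numpy, scipy, OpenCV 4.12 (cv2) and the standard library are available. Lean on these libraries where they do the work, as an engineer would, in place of code of your own. Each camera call takes 0.05 s, during which the arm holds its last target.

TASK

Check the springs of the two tilt plates: with the fingertips, press down the yellow corner pad until its pointer is level with the red marker on its scale, keep it there for about a second, and let the plate spring fully back; then do the same with the blue corner pad. Press gently and do not push the pointer clearly past its marker. Do not grip or lift a plate, do not shift the red markers, and leave the dies, tools and other things on the table where they are.

Things in the scene. Friction and masses are not known exactly. Their poses are not given: they have to be found in the camera images.
- yellow_jig: The fixture with the yellow pad: grey base 130 x 200 x 15 mm, screwed to the table (origin on the table under the hinge, y towards the pad and scale). It may be on the left or right, turned up to 0.35 rad. A white scale strip 26 mm wide, 4 mm thick stands upright on it beyond the pointer, top 100 mm above the table, nearest edge 51 mm from the pad centre.
- yellow_pad (a point): Centre of the top of the round yellow pad (26 mm across, 5 mm thick) where the plate is pressed: on its free corner, 52 mm from the hinge, top 68 mm above the table at rest. Axes are the plate's: y from hinge to pad to pointer, x along the hinge, z up at rest. The push needed grows from zero by about 0.7 N per mm that the pad goes down (4 to 10 N at the mark); let go, it comes back.
- yellow_tip (a point): Tip (orange end) of the thin black pointer fixed to the yellow tilt plate, 99 mm from the hinge line, 47 mm beyond the pad centre; 60 mm above the table at rest. Going down it moves about 1.9 times as far as the pad.
- yellow_mark (a point): Centre of the red marker block (12 x 16 mm, 8 mm high) on the scale of the yellow fixture, 15 mm beyond the resting pointer tip and 12 to 26 mm lower. z up. The pointer is at the mark when its tip is at the height of the block (within 4 mm of this centre's height). The block stays where it is unless pushed.
- yellow_plate (a joint): Tilt, rad, of the yellow fixture's plate: a 98 mm square aluminium plate, 6 mm thick, set corner-on, that rocks about a level hinge through two opposite corners, 60 mm above the table, and is carried level by a coil spring. 0 level at rest, grows as the pad is pressed down (stop at 0.36), negative if the pad corner is lifted.
- blue_jig: The fixture with the blue pad: grey base 130 x 200 x 15 mm, screwed to the table (origin on the table under the hinge, y towards the pad and scale). It may be on the left or right, turned up to 0.35 rad. A white scale strip 26 mm wide, 4 mm thick stands upright on it beyond the pointer, top 100 mm above the table, nearest edge 51 mm from the pad centre.
- blue_pad (a point): Centre of the top of the round blue pad (26 mm across, 5 mm thick) where the plate is pressed: on its free corner, 52 mm from the hinge, top 68 mm above the table at rest. Axes are the plate's: y from hinge to pad to pointer, x along the hinge, z up at rest. The push needed grows from zero by about 0.7 N per mm that the pad goes down (4 to 10 N at the mark); let go, it comes back.
- blue_tip (a point): Tip (orange end) of the thin black pointer fixed to the blue tilt plate, 99 mm from the hinge line, 47 mm beyond the pad centre; 60 mm above the table at rest. Going down it moves about 1.9 times as far as the pad.
- blue_mark (a point): Centre of the red marker block (12 x 16 mm, 8 mm high) on the scale of the blue fixture, 15 mm beyond the resting pointer tip and 12 to 26 mm lower. z up. The pointer is at the mark when its tip is at the height of the block (within 4 mm of this centre's height). The block stays where it is unless pushed.
- blue_plate (a joint): Tilt, rad, of the blue fixture's plate: a 98 mm square aluminium plate, 6 mm thick, set corner-on, that rocks about a level hinge through two opposite corners, 60 mm above the table, and is carried level by a coil spring. 0 level at rest, grows as the pad is pressed down (stop at 0.36), negative if the pad corner is lifted.
- die: Bystander, loose: small brass stamping die standing upright, 38 mm across, 56 mm high; origin at its underside. To be left alone.
- hardwood: Bystander, loose: dark hardwood bar 35 x 120 x 28 mm, lying along its y; origin at its underside. To be left alone.
- wrench: Bystander, loose: steel wrench 140 mm long, lying flat along its x; origin at its underside. To be left alone.
- screwdriver: Bystander, loose: screwdriver 170 mm long, lying along its x; origin at its underside. To be left alone.
- spool: Bystander, loose: copper-coloured foil spool standing on end, 56 mm across, 40 mm high; origin at its underside. To be left alone.
- tin: Bystander, loose: closed jar with a red cap, 60 mm across, 60 mm high; origin at its underside. To be left alone.
- brush: Bystander, loose: hand brush 170 mm long, lying along its x; origin at its underside. To be left alone.

How it is judged (in metres and radians):
On the way, in this order (a step that is already met when the one before it is completed fails the run):
1. the yellow plate is pressed by the fingers with its pointer at the red marker (within 4.5 mm in height) for 0.5 s (z of yellow_tip in the frame of yellow_mark between -0.0045 and 0.0045 m and contact force between the fingers and yellow_jig above 0.5 N), for 0.5 s.
2. the yellow plate is let go and back level (value of joint yellow_plate between -0.03 and 0.03 rad and velocity of joint yellow_plate between -0.05 and 0.05 rad/s and contact force between the fingers and yellow_jig below 0.1 N), for 0.2 s.
3. the blue plate is pressed by the fingers with its pointer at the red marker (within 4.5 mm in height) for 0.5 s (z of blue_tip in the frame of blue_mark between -0.0045 and 0.0045 m and contact force between the fingers and blue_jig above 0.5 N), for 0.5 s.
4. the blue plate is let go and back level (value of joint blue_plate between -0.03 and 0.03 rad and velocity of joint blue_plate between -0.05 and 0.05 rad/s and contact force between the fingers and blue_jig below 0.1 N), for 0.2 s.
At the end, for the whole second after the job is handed in: Both plates are free and level again (within 0.03 rad) and at rest, both red markers are within 4 mm of where they were, and every bystander is within 20 mm of its start (all of step 2 and all of step 4 and distance of each of yellow_mark, blue_mark from where it was at the start of the episode below 0.004 m and distance of each of die, hardwood, wrench, screwdriver, spool, tin, brush from where it was at the start of the episode below 0.02 m); the robot touches nothing.
It fails at once if a pointer is pushed more than 10 mm below its marker's centre (z of yellow_tip in the frame of yellow_mark below -0.01 m or z of blue_tip in the frame of blue_mark below -0.01 m).
It fails at once if a plate corner is lifted (tilt below -0.05 rad) (value of joint any of yellow_plate, blue_plate below -0.05 rad).
It fails at once if the fingers push on a fixture with more than 25 N (contact force between the fingers and yellow_jig above 25 N or contact force between the fingers and blue_jig above 25 N).
It fails at once if a red marker is shifted by more than 4 mm (distance of any of yellow_mark, blue_mark from where it was at the start of the episode above 0.004 m).
It fails at once if a bystander is moved or lifted by more than 20 mm (distance of any of die, hardwood, wrench, screwdriver, spool, tin, brush from where it was at the start of the episode above 0.02 m).
It also fails if it takes over 51 s, if anything falls off the work surface, if the arm or the gripper's body presses on something with over 40 N, if the wrist force passes 120 N, or if a joint passes its speed limit or range.

## Working session

There is one attempt and no reset: what is moved stays moved. The work goes in short steps, Python scripts to look and compute and a tool call to move; the robot and the scene stay as the last step left them, time stands still between calls to the robot, and variables do not carry over. Pictures are saved under pics/ and viewed, and the job is handed in when it is done.

Besides the shell and the picture viewer there is one more tool, called after "Request:" in YAML: its name, and indented under it one key for each argument. move_arm: Moves the arm, as the interface text tells. Its arguments: {"type":"object","properties":{"targets":{"type":"array","items":{"type":"array","items":{"type":"number"}}}},"required":["targets"]}

```bash
mkdir -p pics; python3 - <<'E'
from bench import arm
import cv2
print(arm.read_state())
for c in ["scene","side"]:
    im,d=arm.get_image(c); cv2.imwrite(f"pics/{c}0.png",im)
    p=arm.camera_params(c); print(c,p)
    for n in ["yellow_pad","yellow_tip","yellow_mark","blue_pad","blue_tip","blue_mark","yellow_jig","blue_jig"]:
        print(n,[(x["score"],x["uv"]) for x in arm.tip_of(n,c)][:2])
print(arm.camera_params("wrist"))
E
```

```text
{'clock': 0.0, 'joints': array([-9.41401701e-01,  3.85580284e-01,  6.61332595e-03, -4.98441741e-04,
       -1.19395603e+00, -2.58609640e-01]), 'joint_vel': array([-0.00021079, -0.00055143,  0.00074067, -0.00055546,  0.0010067 ,
        0.00102249]), 'joint_efforts': array([ 6.13780030e-04, -3.92289305e+01,  1.88396412e+01,  4.18592378e+00,
       -4.61705917e-03,  1.13764324e-05]), 'position': array([ 226.28351904, -581.98044638,  230.2024257 ]), 'ee_rot': array([ 5.64722711e-01,  8.25279998e-01,  5.74273305e-04, -9.24409798e-04]), 'contact_force': array([ 0.14697513, -0.45420211, -0.73254084]), 'wrist_torque': array([-0.02749776, -0.00238293, -0.00846619]), 'gripper_width': 85.42279966414797}
scene {'mtx': array([[466.24071808,   0.        , 320.34143908],
       [  0.        , 466.24071808, 244.17980689],
       [  0.        ,   0.        ,   1.        ]]), 'world_to_cam': array([[ 6.83685248e-01,  7.29440944e-01,  2.21447878e-02,
        -4.68011653e+02],
       [ 4.44892579e-01, -3.92548028e-01, -8.04969962e-01,
        -1.66024707e+02],
       [-5.78485156e-01,  5.60198139e-01, 
[... 1106 characters left out ...]
blue_tip [(0.72, [430.5, 200.0]), (0.67, [296.6, 319.9])]
blue_mark [(0.56, [289.7, 327.6]), (0.44, [208.7, 289.8])]
yellow_jig [(0.64, [370.2, 177.5])]
blue_jig [(0.78, [312.3, 298.9])]
{'mtx': array([[371.64829954,   0.        , 316.60355422],
       [  0.        , 371.64829954, 235.81718482],
       [  0.        ,   0.        ,   1.        ]]), 'mount': array([[ 9.99999868e-01, -8.65696004e-05,  5.05521036e-04,
        -1.25618999e+00],
       [-7.57831280e-05,  9.49892005e-01,  3.12578267e-01,
        -7.96994381e+01],
       [-5.07250166e-04, -3.12578264e-01,  9.49891874e-01,
        -1.41866841e+02],
       [ 0.00000000e+00,  0.00000000e+00,  0.00000000e+00,
         1.00000000e+00]])}
```

View pics/scene0.png

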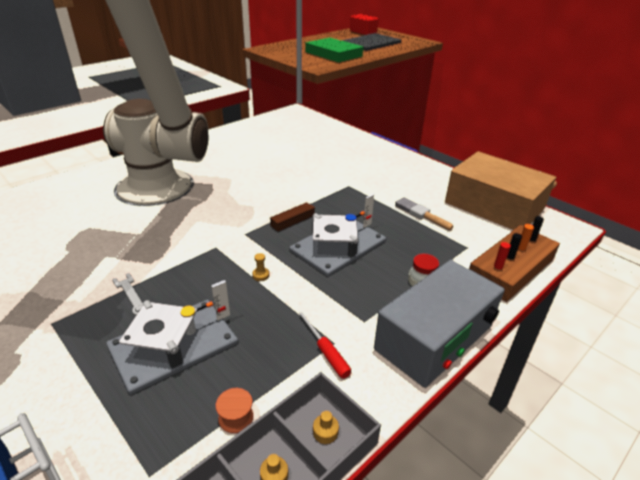

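View pics/side0.png

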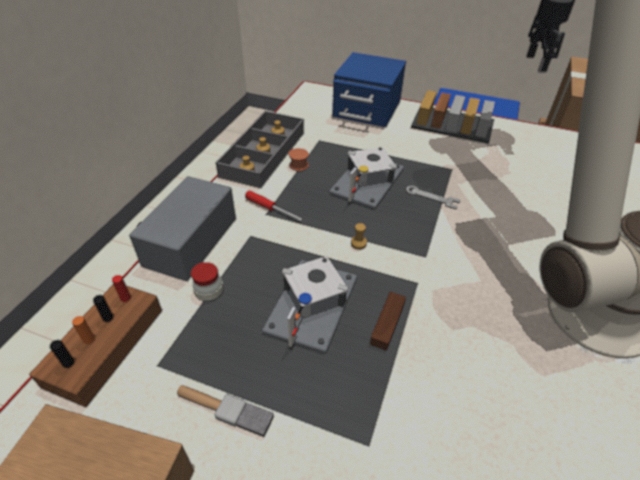

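```bash
cat > h.py <<'E'
import numpy as np
from bench import arm
def ray(cam,uv):
    p=arm.camera_params(cam);K=p["mtx"];T=p["world_to_cam"];R=T[:3,:3];t=T[:3,3]
    d=R.T@np.linalg.solve(K,[uv[0],uv[1],1]);return -R.T@t,d
def atz(cam,uv,z):
    o,d=ray(cam,uv);return o+d*(z-o[2])/d[2]
def proj(cam,P):
    p=arm.camera_params(cam);c=p["world_to_cam"]@np.r_[P,1];u=p["mtx"]@c[:3];return u[:2]/u[2]
def tri(uvs):
    A=np.zeros((3,3));b=np.zeros(3)
    for c,uv in uvs:
        o,d=ray(c,uv);d=d/np.linalg.norm(d);M=np.eye(3)-np.outer(d,d);A+=M;b+=M@o
    return np.linalg.solve(A,b)
E
python3 - <<'E'
from h import *
np.set_printoptions(precision=1,suppress=True)
for n,z,s,d in [("ypad",68,[188.8,309.6],[363.9,170.8]),("ytip",60,[214,300.8],[357.6,180.8]),("ymark",45,[219.4,304.3],[354,181.1]),("bpad",68,[351.1,212.9],[302.7,297.5]),("btip",60,[365.5,211.8],[296.6,319.9])]:
    print(n,atz("scene",s,z),atz("side",d,z),tri([("scene",s),("side",d)]))
print(atz("side",[289.7,327.6],45))
E
```

```text
ypad [ 568.7 -215.5   68. ] [ 564.4 -206.3   68. ] [ 565.4 -213.4   63.7]
ytip [ 571.3 -165.7   60. ] [ 569.3 -171.    60. ] [ 570.  -167.    61.2]
ymark [ 571.5 -155.9   45. ] [ 582.5 -186.2   45. ] [ 579.9 -164.    58.6]
bpad [537.6 235.4  68. ] [552.9 226.5  68. ] [548.1 229.   74.6]
btip [548.7 274.6  60. ] [546.1 272.7  60. ] [547.3 273.9  60.1]
[555.7 283.1  45. ]
```

```bash
python3 - <<'E'
import cv2,numpy as np
a=cv2.imread("pics/scene0.png");b=cv2.imread("pics/side0.png")
def c(i,x,y): return cv2.resize(i[y-32:y+32,x-40:x+40],(400,300),interpolation=cv2.INTER_CUBIC) 
cv2.imwrite("pics/z0.png",np.vstack([np.hstack([c(a,205,305),c(b,362,180)]),np.hstack([c(a,355,215),c(b,300,315)])]))
E
```

```text
(no output)
```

View pics/z0.png

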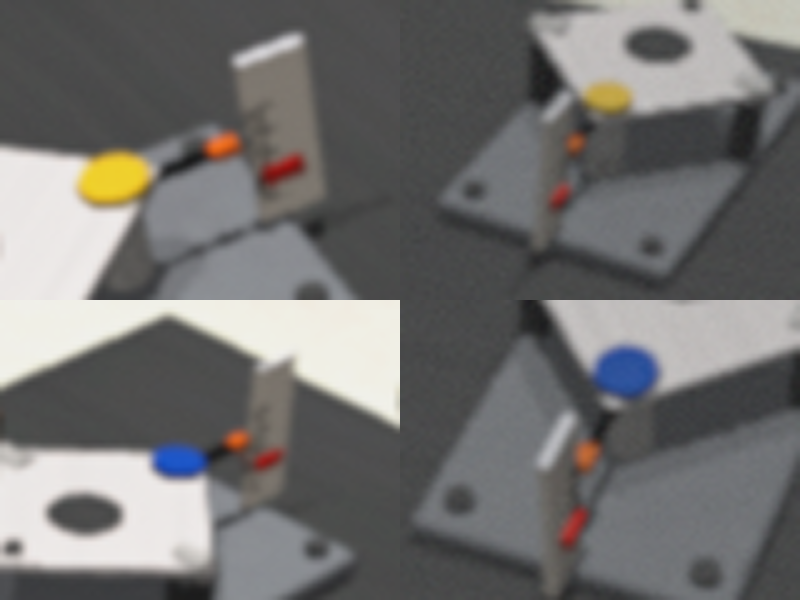

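```bash
python3 - <<'E'
from h import *
np.set_printoptions(precision=1,suppress=True)
for n,s,d in [("ypad",[187.5,308.3],[363.3,167]),("ytip",[212,301.3],[356,177.2]),("ymark",[221.3,306.3],[353.8,187]),("bpad",[350.5,214.8],[305,297]),("btip",[364.2,210.3],[296.8,315.4]),("bmark",[368.2,214.8],[294.6,328.2])]:
    P=tri([("scene",s),("side",d)])
    print(n,P,proj("scene",P)-s,proj("side",P)-d, atz("scene",s,P[2]))
E
```

```text
ypad [ 568.9 -216.9   71.9] [0.3 0.2] [ 0.2 -0.1] [ 568.1 -217.1   71.9]
ytip [ 575.6 -173.    67.1] [-0.6 -0.3] [-0.4  0.2] [ 576.9 -172.7   67.1]
ymark [ 576.6 -157.9   46.4] [-1.3 -0.7] [-1.   0.5] [ 579.7 -157.    46.4]
bpad [547.2 225.2  71.2] [0.6 0.2] [ 0.8 -0.2] [545.7 224.6  71.2]
btip [548.2 268.5  66.8] [-0.4 -0.1] [-0.5  0.1] [549.  268.9  66.8]
bmark [547.7 284.   47.5] [-0.8 -0.2] [-1.1  0.3] [549.6 284.9  47.5]
```

Request:
move_arm:
  targets:
    - [1.5,3,0.2,0,0,2,255]
    - [4,8,0.5,0,0,5,255]
    - [6.5,13,1,0,0,8,255]
    - [9,18,1.5,0,0,11,255]
    - [11.5,23,2,0,0,14,255]
    - [14,28,2.5,0,0,17,255]
    - [16.5,33,3,0,0,20,255]
    - [19,38,3,0,0,23,255]
    - [21.5,42.5,3,0,0,26,255]
    - [22.7,45,3,0,0,28,255]
    - [23.2,45.9,3,0,0,28.7,255]
    - [23.2,45.9,3,0,0,28.7,255]
    - [23.2,45.9,3,0,0,28.7,255]

```text
clock: 2.52
position: [569.5, -200.8, 201.4]
ee_rot: [0.752, 0.659, -0.0, -0.0]
contact_force: [0.5, -0.2, 0.2]
gripper_width: -0.4
```

```bash
cat >> h.py <<'E'
from scipy.spatial.transform import Rotation as Ro
import cv2
def wsnap(fn):
    s=arm.read_state(); im,d=arm.get_image("wrist"); cv2.imwrite(fn,im)
    np.savez(fn.replace(".png",".npz"),p=s["position"],q=s["ee_rot"],d=d); return s
def wpose(fn):
    z=np.load(fn.replace(".png",".npz")); T=np.eye(4);T[:3,:3]=Ro.from_quat(z["q"]).as_matrix();T[:3,3]=z["p"]
    return T@arm.camera_params("wrist")["mount"]
def wray(fn,uv):
    T=wpose(fn);K=arm.camera_params("wrist")["mtx"]
    x=(uv[0]-K[0,2])/K[0,0];y=(uv[1]-K[1,2])/K[1,1];r=np.hypot(x,y)+1e-12
    d=np.array([np.sin(r)*x/r,np.sin(r)*y/r,np.cos(r)]);return T[:3,3],T[:3,:3]@d
def watz(fn,uv,z):
    o,d=wray(fn,uv);return o+d*(z-o[2])/d[2]
def wproj(fn,P):
    T=np.linalg.inv(wpose(fn));K=arm.camera_params("wrist")["mtx"];c=(T@np.r_[P,1])[:3]
    rr=np.hypot(c[0],c[1]);r=np.arctan2(rr,c[2]);return np.array([K[0,2]+K[0,0]*r*c[0]/rr,K[1,2]+K[1,1]*r*c[1]/rr])
E
python3 - <<'E'
from h import *
s=wsnap("pics/w1.png");print(s["clock"],s["position"],s["ee_rot"],s["gripper_width"],s["contact_force"])
for n in ["yellow_pad","yellow_tip","yellow_mark"]: print(n,arm.tip_of(n,"wrist")[:2])
E
```

```text
2.525 [ 569.48574283 -200.78533942  201.37894058] [ 7.51900133e-01  6.59277005e-01 -1.03997789e-04 -1.02524514e-04] -0.40782429833608735 [ 0.54455719 -0.18336191  0.189257  ]
yellow_pad [{'uv': [298.9, 225.5], 'score': 0.67}]
yellow_tip [{'uv': [353.4, 222.0], 'score': 0.59}]
yellow_mark [{'uv': [369.9, 216.4], 'score': 0.64}]
```

View pics/w1.png

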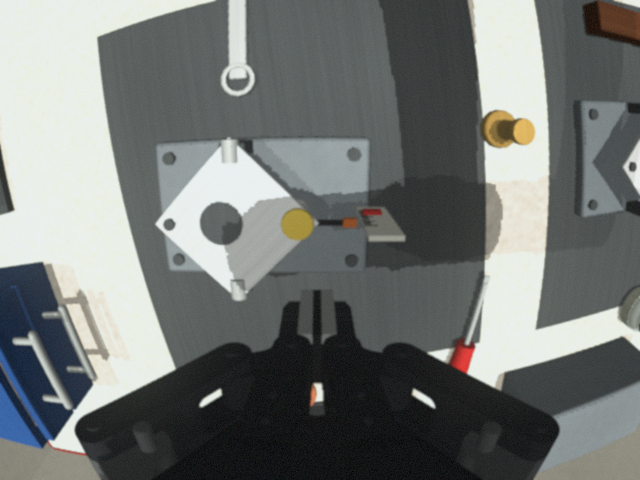

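```bash
python3 - <<'E'
from h import *
np.set_printoptions(precision=1,suppress=True)
im=cv2.imread("pics/w1.png")
z=im[180:260,260:430]; cv2.imwrite("pics/z1.png",cv2.resize(z,None,fx=4.7,fy=4.7,interpolation=cv2.INTER_CUBIC))
f="pics/w1.png"
print(watz(f,[297.5,224.5],68),watz(f,[356,223],60),watz(f,[371.5,212.5],45))
P=np.array([568.9,-215.5,68]);
for n,uv,s,d in [("pad",[297.5,224.5],[187.5,308.3],[363.3,167]),("mark",[371.5,212.5],[221.3,306.3],[353.8,187])]:
    A=np.zeros((3,3));b=np.zeros(3)
    for o,dd in [ray("scene",s),ray("side",d),wray(f,uv)]:
        dd=dd/np.linalg.norm(dd);M=np.eye(3)-np.outer(dd,dd);A+=M;b+=M@o
    print(n,np.linalg.solve(A,b))
E
```

```text
[ 569.5 -216.4   68. ] [ 576.6 -170.8   60. ] [ 573.8 -155.8   45. ]
pad [ 568.7 -216.5   71.8]
mark [ 575.2 -156.8   46. ]
```

View pics/z1.png

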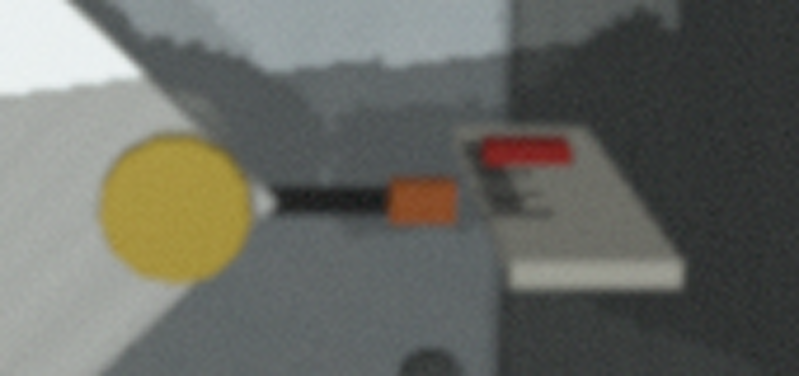

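Request:
move_arm:
  targets:
    - [-0.1,-0.7,1.4,-8,0,0,255]
    - [-0.2,-1.4,2.9,-16,0,0,255]
    - [-0.3,-2.1,4.3,-24,0,0,255]
    - [-0.4,-2.8,5.8,-32,0,0,255]
    - [-0.4,-2.8,5.8,-32,0,0,255]
    - [-0.4,-2.8,5.8,-32,0,0,255]

```text
clock: 3.48
position: [543.8, -205.8, 150.0]
ee_rot: [0.722, 0.636, 0.185, 0.201]
contact_force: [-0.4, -0.1, 0.6]
gripper_width: -0.1
```

```bash
python3 - <<'E'
from h import *
s=wsnap("pics/w2.png");print(s["clock"],s["position"],s["joints"],s["contact_force"])
im=cv2.imread("pics/w2.png")
cv2.imwrite("pics/z2.png",cv2.resize(im[150:270,260:420],None,fx=5,fy=5,interpolation=cv2.INTER_CUBIC))
E
```

```text
3.475 [ 543.78689494 -205.80324077  149.96208072] [-0.07708547  0.20611283 -0.65276946  0.08723233 -0.15964976 -1.70177034] [-0.40159749 -0.12089699  0.58735147]
```

View pics/w2.png

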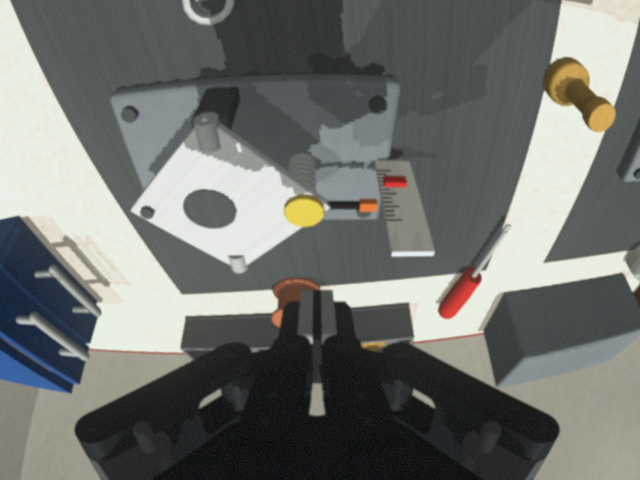

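View pics/z2.png

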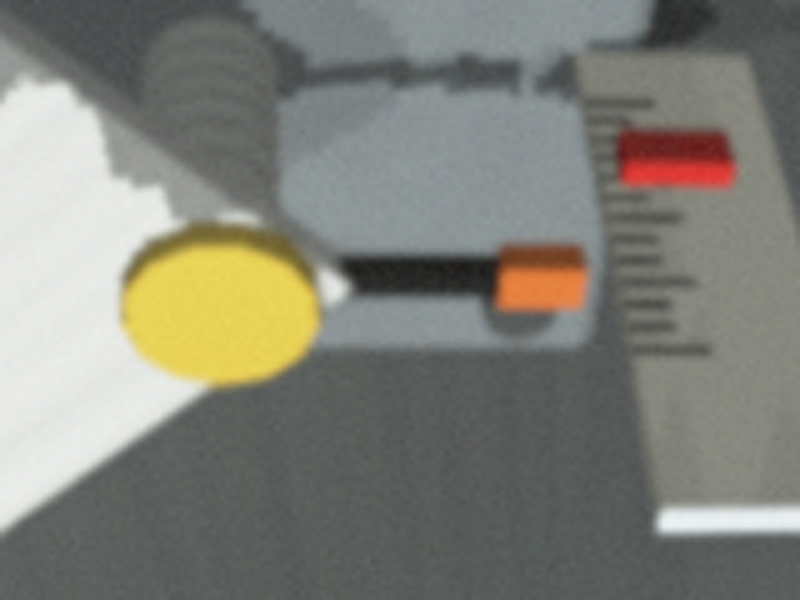

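```bash
cat >> h.py <<'E'
def wplane(fn,uv,p0,n):
    o,d=wray(fn,uv); return o+d*(np.dot(p0-o,n)/np.dot(d,n))
E
python3 - <<'E'
from h import *
np.set_printoptions(precision=1,suppress=True)
f="pics/w2.png"; C=lambda x,y:[260+x/5-.4,150+y/5-.4]
pad=watz(f,C(222,303),68);print("pad",pad)
# end-of-tip top surface far edge
print("tip end face z60",watz(f,C(586,255),60), "top edges z62",watz(f,C(540,265),62),watz(f,C(540,310),62))
for a in(660,720,780): print("strip top",watz(f,C(a,508),100),watz(f,C(a,533),100))
f1="pics/w1.png";D=lambda x,y:[260+x/4.7-.4,180+y/4.7-.4]
pad1=watz(f1,D(176,207),68);print("pad1",pad1,"tip1",watz(f1,D(458,202),62),"strip1",watz(f1,D(512,262),100),watz(f1,D(683,262),100),watz(f1,D(512,290),100),watz(f1,D(683,290),100))
for P0 in(pad,pad1):
  for ang in (81.,82.5):
    u=np.array([np.cos(np.radians(ang)),np.sin(np.radians(ang)),0]);n=np.array([u[1],-u[0],0])
    print(ang,"strip -x topedge z",wplane(f,C(730,508),P0-2*n,n)[2],"mark top edge,bot,inner",[wplane(f,C(675,y),P0+k*n,n)[2] for y,k in((165,-6),(130,-6),(187,-2))],"tip edge",[wplane(f,C(540,y),P0-3*n,n)[2] for y in(245,265)])
E
```

```text
pad [ 566.3 -216.3   68. ]
tip end face z60 [ 571.8 -170.1   60. ] top edges z62 [ 570.9 -176.3   62. ] [ 579.2 -176.4   62. ]
strip top [ 573.7 -166.3  100. ] [ 578.6 -166.1  100. ]
strip top [ 574.8 -159.1  100. ] [ 579.7 -158.8  100. ]
strip top [ 575.9 -151.9  100. ] [ 580.9 -151.4  100. ]
pad1 [ 568.2 -216.6   68. ] tip1 [ 575.2 -170.1   62. ] strip1 [ 574.  -165.9  100. ] [ 577.4 -140.2  100. ] [ 578.3 -166.3  100. ] [ 581.8 -140.4  100. ]
81.0 strip -x topedge z 101.09052345201775 mark top edge,bot,inner [np.float64(46.654129148192425), np.float64(39.43137362331382), np.float64(46.591478974576745)] tip edge [np.float64(59.620839837763725), np.float64(63.261347578280834)]
82.5 strip -x topedge z 102.27258265087765 mark top edge,bot,inner [np.float64(48.419266489366464), np.float64(41.30320823600928), np.float64(48.33445232114488)] tip edge [np.float64(60.71187310830507), np.float64(64.31847932758791)]
81.0 strip -x topedge z 99.61237362704838 mark top edge,bot,inner [np.float64(44.49225442166713), np.float64(37.18368763136294), np.float64(44.481647997626425)] tip edge [np.float64(57.650001342647954), np.float64(61.33296412936767)]
82.5 strip -x topedge z 100.80836886266869 mark top edge,bot,inner [np.float64(46.27868789706531), np.float64(39.07809885270683), np.float64(46.24515915129385)] tip edge [np.float64(58.75406831849932), np.float64(62.40272756572034)]
```

```bash
cat >> h.py <<'E'
def plan(pos,yaw):
    s=arm.read_state();R=Ro.from_quat(s["ee_rot"]);a=np.radians(yaw)
    x=np.array([np.cos(a),np.sin(a),0]);z=np.array([0,0,-1.]);T=Ro.from_matrix(np.c_[x,np.cross(z,x),z])
    print("shift cm",R.inv().apply(np.array(pos)-s["position"])/10,"rot deg",np.degrees((R.inv()*T).as_rotvec()))
E
python3 - <<'E'
from h import *
plan([567.5,-216.5,95],82)
plan([567.5,-216.5,150],82)
E
```

```text
shift cm [-0.85577002 -0.82378461  5.96311962] rot deg [31.69789667 -0.93749555  0.7729891 ]
shift cm [-0.79031078  2.06650822  1.28423915] rot deg [31.69789667 -0.93749555  0.7729891 ]
```

Request:
move_arm:
  targets:
    - [-0.2,0.5,0.3,8,-0.2,0.2,255]
    - [-0.4,1.0,0.6,16,-0.4,0.4,255]
    - [-0.6,1.5,0.9,24,-0.7,0.6,255]
    - [-0.8,2.1,1.3,31.7,-0.9,0.8,255]
    - [-0.8,2.1,1.3,31.7,-0.9,0.8,255]
    - [-0.8,2.1,1.3,31.7,-0.9,0.8,255]

```text
clock: 4.28
position: [566.5, -216.2, 148.2]
ee_rot: [0.755, 0.656, -0.001, -0.001]
contact_force: [-0.5, 0.2, -0.3]
gripper_width: 0.2
```

```bash
python3 - <<'E'
from h import *
s=arm.read_state();print(s["position"],s["ee_rot"],s["contact_force"])
plan([567.5,-216.5,72],82)
E
```

```text
[ 566.50022198 -216.22025394  148.18265487] [ 7.54862318e-01  6.55881408e-01 -5.28683690e-04 -1.47639969e-03] [-0.53562429  0.19767452 -0.2852012 ]
shift cm [-0.02241329  0.12516824  7.61791164] rot deg [-0.16742988 -0.06527169 -0.02684388]
```

Request:
move_arm:
  targets:
    - [0,0.1,1.5,0,0,0,255]
    - [0,0.1,3.2,0,0,0,255]
    - [0,0.1,4.9,0,0,0,255]
    - [0,0.1,6.2,0,0,0,255]
    - [0,0.1,7.0,0,0,0,255]
    - [0,0.1,7.4,0,0,0,255]
    - [0,0.1,7.4,0,0,0,255]
    - [0,0.1,7.4,0,0,0,255]

```text
clock: 5.28
position: [567.2, -216.4, 75.0]
ee_rot: [0.755, 0.656, -0.001, -0.001]
contact_force: [-0.5, 0.1, 0.1]
gripper_width: -0.0
```

```bash
python3 - <<'E'
from h import *
s=wsnap("pics/w3.png");print(s["clock"],s["position"],s["contact_force"])
E
```

```text
5.275 [ 567.21984694 -216.42801211   74.96691645] [-0.46067576  0.14764533  0.12248204]
```

View pics/w3.png

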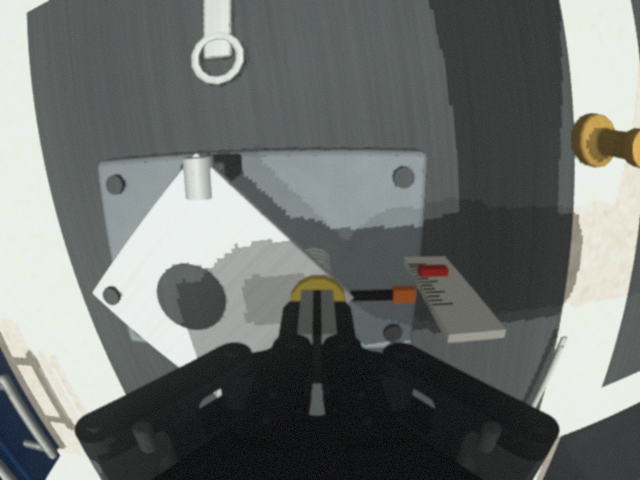

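Request:
move_arm:
  targets:
    - [0,0,0.3,0,0,0,255]
    - [0,0,0.6,0,0,0,255]
    - [0,0,0.8,0,0,0,255]
    - [0,0,1.0,0,0,0,255]
    - [0,0,1.15,0,0,0,255]
    - [0,0,1.2,0,0,0,255]
    - [0,0,1.2,0,0,0,255]
    - [0,0,1.2,0,0,0,255]

```text
clock: 6.32
position: [566.9, -216.0, 62.7]
ee_rot: [0.755, 0.656, -0.001, -0.002]
contact_force: [-0.6, 4.7, 5.7]
gripper_width: 0.4
```

```bash
python3 - <<'E'
from h import *
s=wsnap("pics/w4.png");print(s["clock"],s["position"],s["contact_force"])
im=cv2.imread("pics/w4.png")
a=cv2.imread("pics/w3.png")
c=lambda i:cv2.resize(i[230:330,340:500],None,fx=4.9,fy=2.95*1,interpolation=cv2.INTER_CUBIC)
c=lambda i:cv2.resize(i[245:320,370:470],None,fx=4,fy=4,interpolation=cv2.INTER_CUBIC)
cv2.imwrite("pics/z4.png",np.hstack([c(a),c(im)]))
E
```

```text
6.325 [ 566.88336145 -215.99466234   62.71882388] [-0.59708793  4.65537211  5.68030746]
```

View pics/z4.png

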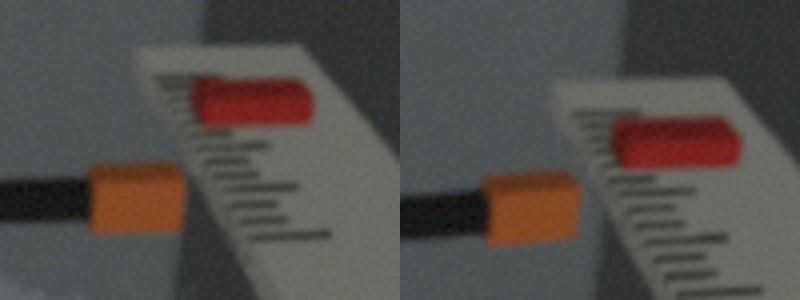

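```bash
cat > an.py <<'E'
from h import *
np.set_printoptions(precision=1,suppress=True)
ang=np.radians(82);u=np.array([np.cos(ang),np.sin(ang),0]);n=np.array([u[1],-u[0],0]);P0=np.array([567.7,-216.4,68])
C=lambda x,y:[370+x/4-.4,245+y/4-.4]
for f,te,tb,mi,mt,mb in [("pics/w3.png",(138,178),(138,167),(255,123),(255,96),(255,81)),("pics/w4.png",(132,186),(132,175),(280,166),(280,137),(280,119))]:
    print(f,"tip top/bot",[wplane(f,C(*p),P0-3*n,n)[2] for p in(te,tb)],"tip outer",wplane(f,C(te[0],{"pics/w3.png":233,"pics/w4.png":243}[f]),P0+3*n,n)[2],"mark in/top/bot",wplane(f,C(*mi),P0-2*n,n)[2],wplane(f,C(*mt),P0-6*n,n)[2],wplane(f,C(*mb),P0-6*n,n)[2])
E
python3 an.py
```

```text
pics/w3.png tip top/bot [np.float64(63.69228791642527), np.float64(60.74612841934501)] tip outer 66.16985349456777 mark in/top/bot 46.5505412340741 46.949086540106435 41.937393473840814
pics/w4.png tip top/bot [np.float64(52.70861108596256), np.float64(49.80735581698576)] tip outer 55.595185179803906 mark in/top/bot 46.4476763845544 46.58055132755342 41.223200897732426
```

Request:
move_arm:
  targets:
    - [0,0,0.1,0,0,0,255]
    - [0,0,0.2,0,0,0,255]
    - [0,0,0.3,0,0,0,255]
    - [0,0,0.32,0,0,0,255]
    - [0,0,0.32,0,0,0,255]

```text
clock: 7.0
position: [566.9, -215.9, 60.0]
ee_rot: [0.755, 0.656, -0.001, -0.002]
contact_force: [-2.1, 5.8, 7.1]
gripper_width: -0.3
```

```bash
python3 - <<'E'
from h import *
s=wsnap("pics/w5.png");print(s["clock"],s["position"],s["contact_force"])
a=cv2.imread("pics/w5.png");b,_=arm.get_image("side");e,_=arm.get_image("scene")
c=lambda i:cv2.resize(i[245:320,370:470],None,fx=4,fy=4,interpolation=cv2.INTER_CUBIC)
g=lambda i,x,y:cv2.resize(i[y-24:y+24,x-32:x+32],(400,300),interpolation=cv2.INTER_CUBIC)
cv2.imwrite("pics/z5.png",np.vstack([np.hstack([c(a),g(b,357,180)]),np.hstack([g(e,212,302),g(e,212,302)])]))
E
```

```text
7.0 [ 566.92046545 -215.94050128   59.98128055] [-2.09611722  5.77196742  7.08947142]
```

View pics/z5.png

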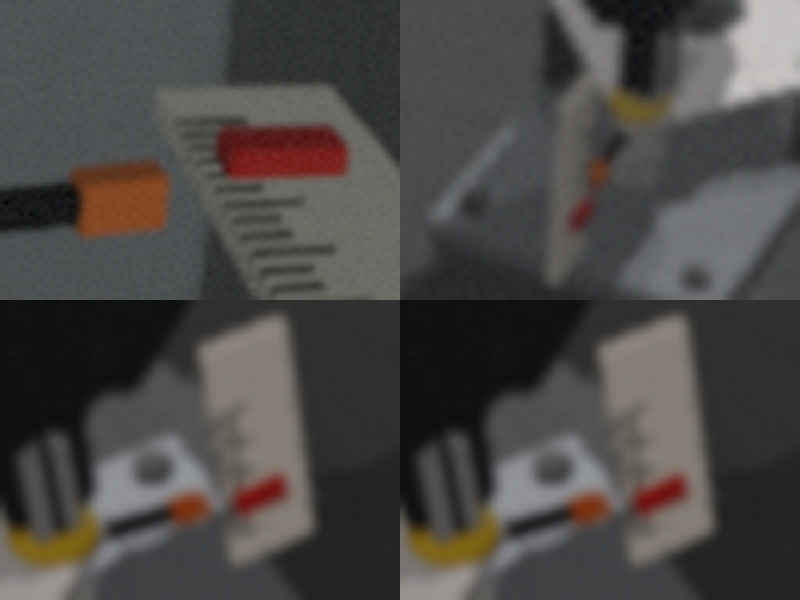

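```bash
python3 - <<'E'
from h import *
from an import C,P0,n
f="pics/w5.png"
print([wplane(f,C(120,y),P0-3*n,n)[2] for y in(177,166)],wplane(f,C(120,235),P0+3*n,n)[2],"mark",wplane(f,C(280,175),P0-2*n,n)[2],[wplane(f,C(280,y),P0-6*n,n)[2] for y in(146,127)])
E
```

```text
pics/w3.png tip top/bot [np.float64(63.691603695301836), np.float64(60.74543590912765)] tip outer 66.16921377226242 mark in/top/bot 46.54982305002898 46.948339320261425 41.936632604153715
pics/w4.png tip top/bot [np.float64(52.707931655442195), np.float64(49.8066682121227)] tip outer 55.594550893352334 mark in/top/bot 46.44699285048685 46.57984001508879 41.22247467810939
[np.float64(47.57249583050816), np.float64(44.600922733430394)] 50.85797788604725 mark 46.235086808508754 [np.float64(46.44919798701994), np.float64(40.94095464311292)]
```

Request:
move_arm:
  targets:
    - [0,0,0.04,0,0,0,255]
    - [0,0,0.08,0,0,0,255]
    - [0,0,0.08,0,0,0,255]
    - [0,0,0.08,0,0,0,255]
    - [0,0,0.08,0,0,0,255]
    - [0,0,0.08,0,0,0,255]
    - [0,0,0.08,0,0,0,255]
    - [0,0,0.08,0,0,0,255]
    - [0,0,0.08,0,0,0,255]
    - [0,0,0.08,0,0,0,255]

```text
clock: 8.4
position: [566.9, -216.0, 59.3]
ee_rot: [0.755, 0.656, -0.001, -0.002]
contact_force: [-1.8, 4.4, 7.9]
gripper_width: -0.1
```

```bash
python3 - <<'E'
from h import *
s=wsnap("pics/w6.png");print(s["clock"],s["position"],s["contact_force"])
a=cv2.imread("pics/w6.png");e,_=arm.get_image("scene")
c=lambda i:cv2.resize(i[245:320,370:470],None,fx=4,fy=4,interpolation=cv2.INTER_CUBIC)
g=lambda i,x,y:cv2.resize(i[y-24:y+24,x-32:x+32],(400,300),interpolation=cv2.INTER_CUBIC)
cv2.imwrite("pics/z6.png",np.hstack([c(a),g(e,212,302)]))
E
```

```text
8.4 [ 566.94445044 -215.9566253    59.33918796] [-1.82279781  4.4392867   7.9243952 ]
```

View pics/z6.png

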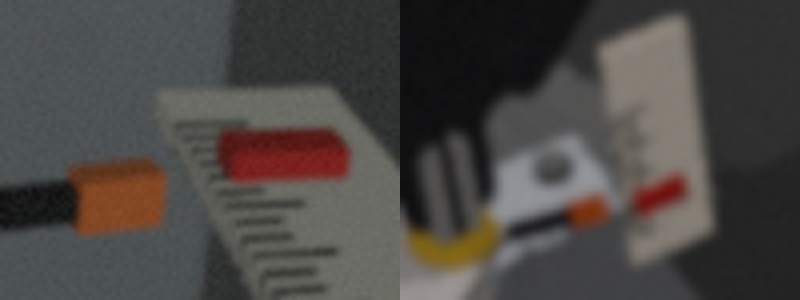

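```bash
python3 - <<'E' | tail -6
from h import *
from an import P0,u,n
g=lambda P:(proj("scene",P)-[212-32,302-24]+.5)*6.25-.5
P=P0*[1,1,0]
for z in(38,42,46): print(z,"tip end",g(P+47*u+3*n+[0,0,z]),"tip mid(-5)",g(P+42*u+1.5*n+[0,0,z+1]),"mark",g(P+62*u+6*n+[0,0,42]),g(P+62*u+4*n+[0,0,46]))
f="pics/w6.png";from an import C
print([wplane(f,C(120,y),P0-3*n,n)[2] for y in(174,163)],"mark",[wplane(f,C(280,y),P0-6*n,n)[2] for y in(149,131)])
print("strip top",g(P+51*u+[0,0,100]),g(P+77*u+[0,0,100]))
E
```

```text
pics/w4.png tip top/bot [np.float64(52.70772237270208), np.float64(49.80645673711274)] tip outer 55.594353844019736 mark in/top/bot 46.44678356110572 46.57962322640722 41.22225396480485
38 tip end [221.3 216.4] tip mid(-5) [203.3 217.6] mark [270.4 192.9] [266.1 179.3]
42 tip end [219.8 206.7] tip mid(-5) [201.7 208. ] mark [270.4 192.9] [266.1 179.3]
46 tip end [218.3 197. ] tip mid(-5) [200.1 198.3] mark [270.4 192.9] [266.1 179.3]
[np.float64(46.18141286444845), np.float64(43.18658622898019)] mark [np.float64(46.70060934838585), np.float64(41.540226180340056)]
strip top [205.6  49.8] [288.2  16.9]
```

Request:
move_arm:
  targets:
    - [0,0,-0.2,0,0,0,255]
    - [0,0,-0.4,0,0,0,255]
    - [0,0,-0.6,0,0,0,255]
    - [0,0,-0.8,0,0,0,255]
    - [0,0,-1.0,0,0,0,255]
    - [0,0,-1.2,0,0,0,255]
    - [0,0,-1.8,0,0,0,255]
    - [0,0,-3,0,0,0,255]
    - [0,0,-3,0,0,0,255]
    - [0,0,-3,0,0,0,255]

```text
clock: 9.75
position: [566.9, -216.3, 88.6]
ee_rot: [0.755, 0.656, -0.001, -0.002]
contact_force: [-1.1, 0.7, -0.2]
gripper_width: -0.0
```

```bash
python3 - <<'E'
from h import *
s=wsnap("pics/w7.png");print(s["clock"],s["position"],s["contact_force"])
plan([546,228,210],90)
E
```

```text
9.75 [ 566.85115775 -216.31650336   88.62271275] [-1.0527279   0.71340233 -0.15902804]
shift cm [ 43.71618209  -8.30133714 -12.0890844 ] rot deg [-0.22555502 -0.07366412 -8.02847103]
```

View pics/w7.png

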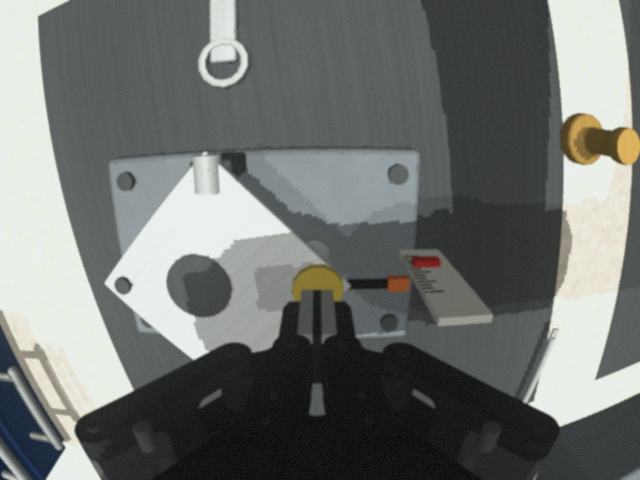

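Request:
move_arm:
  targets:
    - [0,0,-2,0,0,0,255]
    - [0,0,-6,0,0,0,255]
    - [0,0,-10,0,0,0,255]
    - [2,-0.4,-12,0,0,-0.5,255]
    - [6.5,-1.2,-12.1,0,0,-1,255]
    - [12,-2.2,-12.1,0,0,-2,255]
    - [17,-3.2,-12.1,0,0,-3,255]
    - [22,-4.2,-12.1,0,0,-4,255]
    - [27,-5.2,-12.1,0,0,-5,255]
    - [32,-6.2,-12.1,0,0,-6,255]
    - [37,-7,-12.1,0,0,-7,255]
    - [41,-7.9,-12.1,0,0,-8,255]
    - [43.2,-8.2,-12.1,0,0,-8,255]
    - [43.7,-8.3,-12.1,0,0,-8,255]
    - [43.7,-8.3,-12.1,0,0,-8,255]
    - [43.7,-8.3,-12.1,0,0,-8,255]

```text
clock: 11.8
position: [546.1, 226.6, 210.1]
ee_rot: [0.708, 0.706, -0.001, -0.002]
contact_force: [0.1, -0.5, 0.5]
gripper_width: 0.4
```

```bash
python3 - <<'E'
from h import *
s=wsnap("pics/b1.png");print(s["clock"],s["position"],s["ee_rot"],s["contact_force"])
print(s["joints"])
E
```

```text
11.8 [546.13681766 226.62473867 210.1184923 ] [ 0.70780614  0.70640379 -0.000952   -0.00180338] [ 0.12604197 -0.53954411  0.50256334]
[ 0.66523923  0.34476204 -0.1063941  -0.00372365 -1.1219622  -2.23639914]
```

View pics/b1.png

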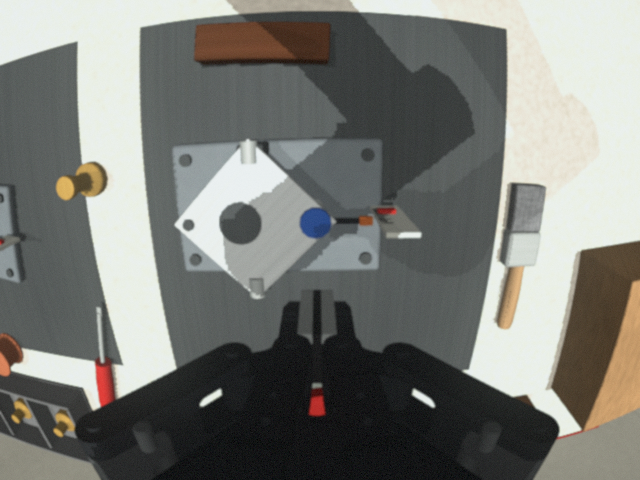

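Request:
move_arm:
  targets:
    - [0,-0.7,1.2,-7,0,0,255]
    - [0,-1.4,2.5,-14,0,0,255]
    - [0,-2.1,3.8,-21,0,0,255]
    - [0,-2.8,5.0,-26,0,0,255]
    - [0,-2.8,5.0,-26,0,0,255]
    - [0,-2.8,5.0,-26,0,0,255]

```text
clock: 12.6
position: [519.6, 225.4, 165.1]
ee_rot: [0.69, 0.69, 0.155, 0.154]
contact_force: [0.6, -0.1, 0.2]
gripper_width: -0.2
```

```bash
python3 - <<'E'
from h import *
s=wsnap("pics/b2.png");print(s["clock"],s["position"],s["joints"],s["contact_force"])
im=cv2.imread("pics/b2.png")
cv2.imwrite("pics/zb2.png",cv2.resize(im[150:270,280:440],None,fx=5,fy=5,interpolation=cv2.INTER_CUBIC))
im=cv2.imread("pics/b1.png")
cv2.imwrite("pics/zb1.png",cv2.resize(im[180:260,280:440],None,fx=5,fy=5,interpolation=cv2.INTER_CUBIC))
E
```

```text
12.6 [519.62062539 225.43437912 165.06926435] [ 0.75223739  0.18501511 -0.79113797  0.86215796 -0.39243329 -3.09621296] [ 0.55102016 -0.08127891  0.16838218]
```

View pics/zb2.png

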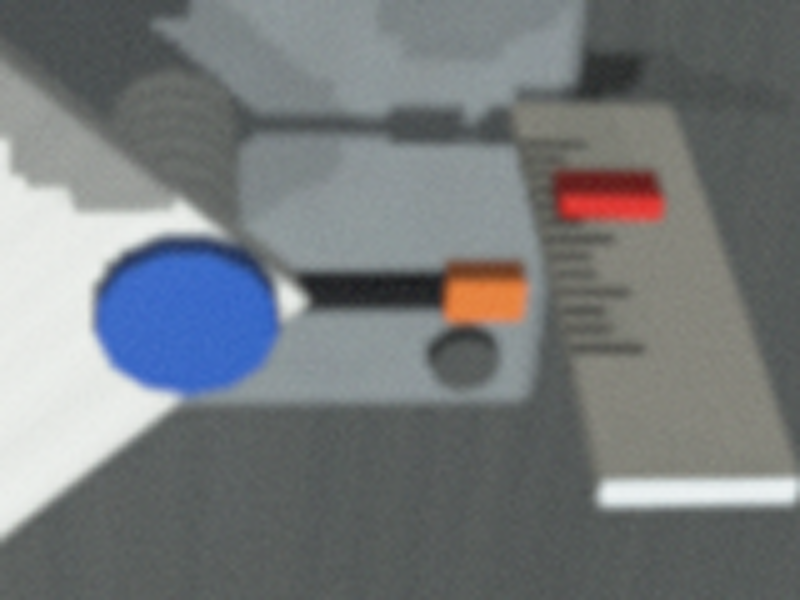

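View pics/zb1.png

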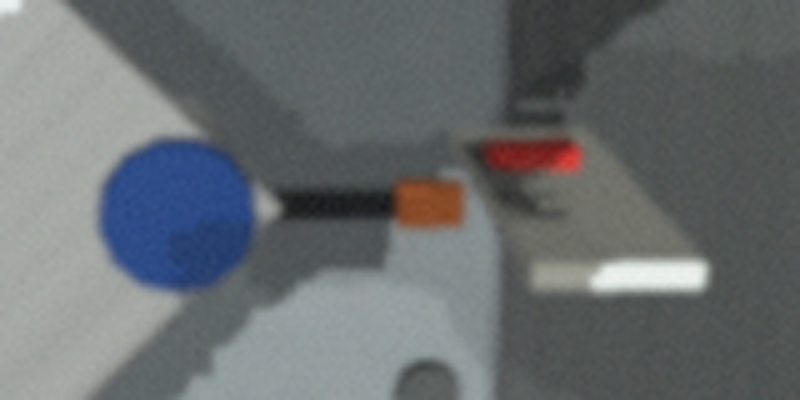

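```bash
python3 - <<'E'
from h import *
np.set_printoptions(precision=1,suppress=True)
f="pics/b2.png"; C=lambda x,y:[280+x/5-.4,150+y/5-.4]
f1="pics/b1.png";D=lambda x,y:[280+x/5-.4,180+y/5-.4]
pad=watz(f,C(186,316),68);pad1=watz(f1,D(177,214),68)
print(pad,pad1,"tip",watz(f,C(526,293),62),watz(f1,D(463,204),62))
print("strip",[watz(f,C(a,b),100) for a,b in((598,480),(790,478),(602,507),(797,504))],[watz(f1,D(a,b),100) for a,b in((531,261),(705,259),(531,291),(708,289))])
for P0 in(pad,pad1):
  for ang in(88.5,90,91.5):
    a=np.radians(ang);u=np.array([np.cos(a),np.sin(a),0]);n=np.array([u[1],-u[0],0])
    print(ang,"strip top",wplane(f,C(690,479),P0-2*n,n)[2],"mark in/top/bot",wplane(f,C(610,220),P0-2*n,n)[2],[wplane(f,C(610,y),P0-6*n,n)[2] for y in(196,171)],"tip",[wplane(f,C(485,y),P0-3*n,n)[2] for y in(277,261)])
plan([546,225.5,150],90)
E
```

```text
[547.  224.7  68. ] [548.  224.6  68. ] tip [547.6 271.8  62. ] [548.1 271.3  62. ]
strip [array([546.3, 275.4, 100. ]), array([546.1, 300.5, 100. ]), array([551.1, 276.7, 100. ]), array([550.8, 302.6, 100. ])] [array([546. , 275.6, 100. ]), array([545.7, 301.8, 100. ]), array([550.5, 275.9, 100. ]), array([550.3, 302.6, 100. ])]
88.5 strip top 99.60246570153743 mark in/top/bot 46.25764178781773 [np.float64(45.829711831032625), np.float64(39.521101445460175)] tip [np.float64(61.79450408867996), np.float64(58.221061214011655)]
90 strip top 101.24769131291302 mark in/top/bot 48.41820800108195 [np.float64(48.0304165598576), np.float64(41.82959423244455)] tip [np.float64(63.1378138669848), np.float64(59.603671217142136)]
91.5 strip top 102.86044676785909 mark in/top/bot 50.53683896548398 [np.float64(50.19138360352855), np.float64(44.09541250140259)] tip [np.float64(64.46529201262962), np.float64(60.96975406256368)]
88.5 strip top 98.53372624846779 mark in/top/bot 44.832001697367275 [np.float64(44.364020496002496), np.float64(38.01210391139995)] tip [np.float64(60.46437536757381), np.float64(56.86687194925935)]
90 strip top 100.19261664108728 mark in/top/bot 47.01056857910885 [np.float64(46.58349301800905), np.float64(40.340211838624015)] tip [np.float64(61.820052641041656), np.float64(58.26217391342513)]
91.5 strip top 101.81875589092107 mark in/top/bot 49.14683570723821 [np.float64(48.76284124142799), np.float64(42.62523370584307)] tip [np.float64(63.1597289794631), np.float64(59.640773108598836)]
shift cm [-0.1  1.7  2.5] rot deg [25.2 -0.1 -0.1]
```

Request:
move_arm:
  targets:
    - [0,0.5,0.6,7,0,0,255]
    - [-0.1,1.0,1.3,14,0,0,255]
    - [-0.1,1.5,2.0,20,0,0,255]
    - [-0.1,1.8,2.4,25.2,-0.1,-0.1,255]
    - [-0.1,1.8,2.4,25.2,-0.1,-0.1,255]
    - [-0.1,1.8,2.4,25.2,-0.1,-0.1,255]

```text
clock: 13.4
position: [546.0, 225.7, 150.8]
ee_rot: [0.706, 0.708, -0.0, 0.0]
contact_force: [0.3, -0.3, -0.4]
gripper_width: 0.0
```

```bash
python3 - <<'E'
from h import *
np.set_printoptions(precision=2,suppress=True)
s=arm.read_state();print(s["position"],s["joints"],s["contact_force"])
plan([547.5,224.6,74],90)
E
```

```text
[546.03 225.74 150.81] [ 0.67  0.4  -0.19  0.   -0.98 -2.24] [ 0.34 -0.32 -0.4 ]
shift cm [-0.11  0.14  7.68] rot deg [0.02 0.06 0.15]
```

Request:
move_arm:
  targets:
    - [0,0.1,1.5,0,0,0,255]
    - [-0.1,0.1,3.2,0,0,0,255]
    - [-0.1,0.1,4.9,0,0,0,255]
    - [-0.1,0.1,6.2,0,0,0,255]
    - [-0.1,0.1,7.0,0,0,0,255]
    - [-0.1,0.1,7.5,0,0,0,255]
    - [-0.1,0.1,7.5,0,0,0,255]
    - [-0.1,0.1,7.5,0,0,0,255]

```text
clock: 14.4
position: [547.8, 225.2, 76.6]
ee_rot: [0.706, 0.708, 0.0, 0.001]
contact_force: [-0.3, -0.4, 1.0]
gripper_width: -0.3
```

```bash
python3 - <<'E'
from h import *
s=wsnap("pics/b3.png");print(s["clock"],s["position"],s["contact_force"])
E
```

```text
14.4 [547.84585439 225.17667436  76.6182865 ] [-0.34050015 -0.38098738  1.00836341]
```

View pics/b3.png

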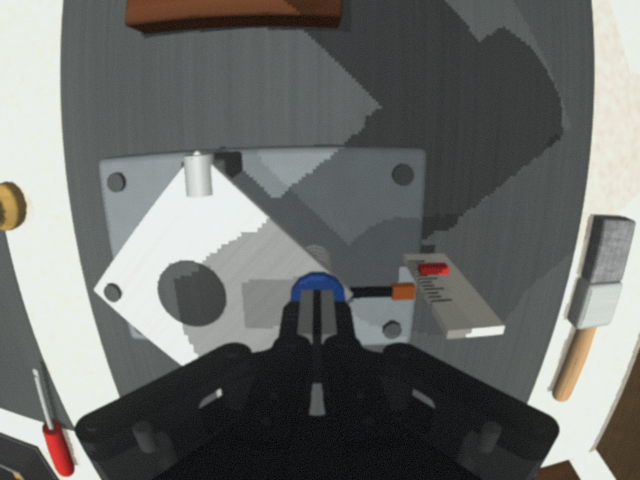

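Request:
move_arm:
  targets:
    - [0,0,0.4,0,0,0,255]
    - [0,0,0.7,0,0,0,255]
    - [0,0,0.9,0,0,0,255]
    - [0,0,1.1,0,0,0,255]
    - [0,0,1.3,0,0,0,255]
    - [0,0,1.45,0,0,0,255]
    - [0,0,1.5,0,0,0,255]
    - [0,0,1.5,0,0,0,255]
    - [0,0,1.5,0,0,0,255]

```text
clock: 15.58
position: [547.5, 225.4, 61.8]
ee_rot: [0.706, 0.708, 0.0, 0.0]
contact_force: [-3.0, 2.0, 5.9]
gripper_width: 0.0
```

```bash
python3 - <<'E'
from h import *
s=wsnap("pics/b4.png");print(s["clock"],s["position"],s["contact_force"])
im=cv2.imread("pics/b4.png")
a=cv2.imread("pics/b3.png")
c=lambda i:cv2.resize(i[245:320,370:470],None,fx=4,fy=4,interpolation=cv2.INTER_CUBIC)
cv2.imwrite("pics/zb4.png",np.hstack([c(a),c(im)]))
E
```

```text
15.575 [547.49537781 225.39194956  61.76961139] [-3.00756205  1.96821971  5.85857082]
```

View pics/zb4.png

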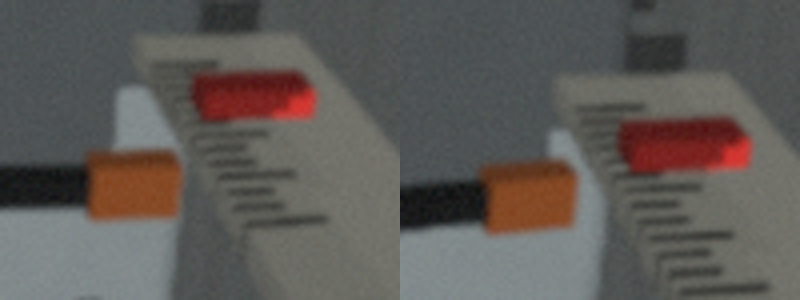

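```bash
cat > anb.py <<'E'
from h import *
u=np.array([0,1.,0]);n=np.array([1.,0,0]);P0=np.array([547.9,224.6,68])
C=lambda x,y:[370+x/4-.4,245+y/4-.4]
def go(f,tx,te,tb,to,mx,mi,mt,mb):
    print(f,"tip top/bot/outer %.1f %.1f %.1f"%(wplane(f,C(tx,te),P0-3*n,n)[2],wplane(f,C(tx,tb),P0-3*n,n)[2],wplane(f,C(tx,to),P0+3*n,n)[2]),"mark in/top/bot %.1f %.1f %.1f"%(wplane(f,C(mx,mi),P0-2*n,n)[2],wplane(f,C(mx,mt),P0-6*n,n)[2],wplane(f,C(mx,mb),P0-6*n,n)[2]))
E
python3 - <<'E'
from anb import *
go("pics/b3.png",135,163,152,217,255,119,91,73)
go("pics/b4.png",130,174,164,232,285,169,140,122)
E
```

```text
pics/b3.png tip top/bot/outer 61.6 58.6 64.1 mark in/top/bot 47.2 47.3 41.2
pics/b4.png tip top/bot/outer 49.0 46.3 52.3 mark in/top/bot 46.6 46.7 41.5
```

Request:
move_arm:
  targets:
    - [0,0,0.08,0,0,0,255]
    - [0,0,0.16,0,0,0,255]
    - [0,0,0.22,0,0,0,255]
    - [0,0,0.22,0,0,0,255]
    - [0,0,0.22,0,0,0,255]

```text
clock: 16.25
position: [547.5, 225.5, 59.9]
ee_rot: [0.706, 0.709, 0.0, 0.0]
contact_force: [-4.0, 2.2, 7.6]
gripper_width: -0.1
```

```bash
python3 - <<'E'
from h import *
s=wsnap("pics/b5.png");print(s["clock"],s["position"],s["contact_force"])
a=cv2.imread("pics/b5.png");e,_=arm.get_image("scene")
c=lambda i:cv2.resize(i[245:320,370:470],None,fx=4,fy=4,interpolation=cv2.INTER_CUBIC)
g=lambda i,x,y:cv2.resize(i[y-24:y+24,x-32:x+32],(400,300),interpolation=cv2.INTER_CUBIC)
cv2.imwrite("pics/zb5.png",np.hstack([c(a),g(e,360,212)]))
E
```

```text
16.25 [547.52605087 225.46268304  59.90255844] [-4.04261408  2.15773852  7.62485237]
```

View pics/zb5.png

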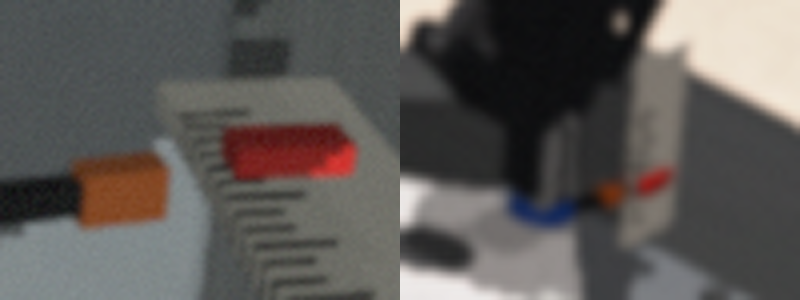

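```bash
python3 - <<'E'
from anb import *
go("pics/b5.png",120,169,158,225,285,177,148,130)
E
```

```text
pics/b5.png tip top/bot/outer 45.8 42.8 48.7 mark in/top/bot 47.0 47.2 42.0
```

Request:
move_arm:
  targets:
    - [0,0,0.05,0,0,0,255]
    - [0,0,0.05,0,0,0,255]
    - [0,0,0.05,0,0,0,255]
    - [0,0,0.05,0,0,0,255]
    - [0,0,0.05,0,0,0,255]
    - [0,0,0.05,0,0,0,255]
    - [0,0,0.05,0,0,0,255]
    - [0,0,0.05,0,0,0,255]
    - [0,0,0.05,0,0,0,255]
    - [0,0,0.05,0,0,0,255]

```text
clock: 17.6
position: [547.5, 225.4, 59.5]
ee_rot: [0.706, 0.708, 0.0, 0.0]
contact_force: [-5.0, 1.9, 7.2]
gripper_width: 0.1
```

```bash
python3 - <<'E'
from h import *
s=wsnap("pics/b6.png");print(s["clock"],s["position"],s["contact_force"])
a=cv2.imread("pics/b6.png")
cv2.imwrite("pics/zb6.png",cv2.resize(a[245:320,370:470],None,fx=4,fy=4,interpolation=cv2.INTER_CUBIC))
E
```

```text
17.6 [547.53019034 225.43285595  59.50777405] [-4.96806453  1.90572246  7.24952149]
```

View pics/zb6.png

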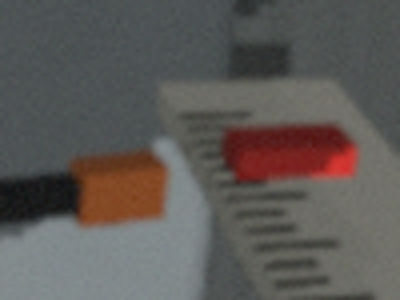

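Tip edge at crop row ~167 and mark edge at ~149 give about 43.4 mm against 43 mm, so the pointer is level. I'll release it.

Request:
move_arm:
  targets:
    - [0,0,-0.2,0,0,0,255]
    - [0,0,-0.4,0,0,0,255]
    - [0,0,-0.6,0,0,0,255]
    - [0,0,-0.8,0,0,0,255]
    - [0,0,-1.0,0,0,0,255]
    - [0,0,-1.2,0,0,0,255]
    - [0,0,-1.8,0,0,0,255]
    - [0,0,-3,0,0,0,255]
    - [0,0,-6,0,0,0,255]
    - [0,0,-9,0,0,0,255]
    - [0,0,-9,0,0,0,255]
    - [0,0,-9,0,0,0,255]
    - [0,0,-9,0,0,0,255]

```text
clock: 19.27
position: [546.9, 224.7, 147.5]
ee_rot: [0.706, 0.708, -0.001, 0.0]
contact_force: [-1.2, -0.6, -0.5]
gripper_width: -0.4
```

```bash
python3 - <<'E'
from h import *
s=wsnap("pics/b7.png");print(s["clock"],s["position"],s["contact_force"])
e,_=arm.get_image("scene");cv2.imwrite("pics/s7.png",e)
d=cv2.absdiff(e,cv2.imread("pics/scene0.png"));g=lambda i,x,y:cv2.resize(i[y-32:y+32,x-40:x+40],(400,300))
o=cv2.imread("pics/scene0.png")
cv2.imwrite("pics/z7.png",np.vstack([np.hstack([g(o,205,305),g(e,205,305)]),np.hstack([g(o,355,215),g(e,355,215)])]))
E
```

```text
19.275 [546.90694756 224.66043487 147.51114923] [-1.15939949 -0.56435222 -0.46390503]
```

View pics/z7.png

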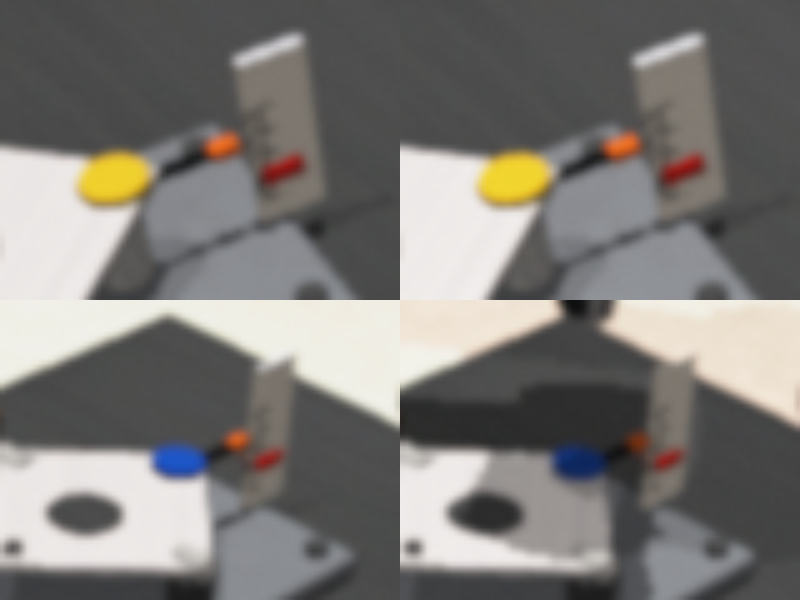

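View pics/s7.png

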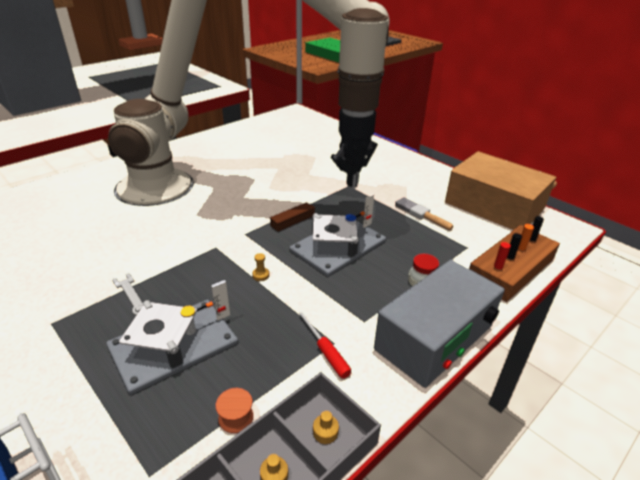

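```bash
python3 -c "
from bench import arm
print(arm.job_done())"
```

```text
the job is handed in; nothing more can be done
None
```

I pressed the yellow pad and then the blue pad down to their red markers with the shut fingers, then handed the job in at about 19 s.

| Plate | Pointer height at the hold | Marker centre height | Held for | Push on the pad |
|---|---|---|---|---|
| Yellow | about 42.5 mm | about 42 mm | just over 1 s | about 9 N |
| Blue | about 43.4 mm | about 43 mm | just over 1 s | about 9 N |

- **Accuracy:** the heights come from the wrist camera, good to about 1–2 mm. A scene-camera check on yellow agreed within about 1.5 mm. I did not check blue against the scene camera by measurement.
- **Release:** the last scene pictures show both plates level again. Both markers and the bystanders in view look the same as in the first pictures. The fingers were raised to 147 mm, touching nothing.
- **Remaining doubts:** the wrist force still read about 1 N in free air, which I took as sensor noise. While taking one tilted view, joint 5 came right up to its range limit (-0.1597 rad measured, limit listed as -0.16). In another, joint 6 came within 0.004 rad of its limit. No failure was reported.

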